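# Put the long gift box on the stall's display stand

### The job

One long flat wooden gift box already lies on the sloped display stand; put its twin, the other long box that lies flat on the table among a shorter and a square one, on the stand in the free half beside it, nearer the robot, lying lengthwise up the slope with its lower end resting against the bottom lip. Lower it onto the stand in the gripper rather than dropping it, and leave the box that is already on show in its place.

Things in the scene. Friction and masses are not known exactly. Their poses are not given: they have to be found in the camera images.
- long_box_center (a point): Centre of the box to move: closed flat wooden box, 150 mm long (its x), 55 mm wide (y), 40 mm high (z), white paper band round its middle, 0.15 to 0.31 kg. It starts flat on the table, this point 20 mm up, at any of three spots on the robot's left; like boxes of 85 x 55 mm and 105 x 105 mm lie at the other two. Either end may go down.
- slope: Fixed dark-wood stand: board 300 mm wide, 200 mm long, rising to the robot's right at 32 degrees. Origin: on its surface at mid-width, where it meets the lip, 30 mm above the table. x up the slope, y along the lip away from the robot, z out of the board. Lip 22 mm high, 14 mm thick. A seated box's centre is at x 75, z 20 mm; free half's middle y -70 mm. A box let go on it slides down to the lip.
- shown_box_center (a point): Centre of the twin box already on show (same size and look, 150 x 55 x 40 mm), loose, lying lengthwise up the slope against the lip on the half of the stand farther from the robot (60 to 80 mm along y of the stand).

How it is judged (in metres and radians):
On the way:
1. the long box is carried in the gripper down to the stand (its centre within 80 mm of the board, over the free half) (contact force between the fingers and long_box above 0.5 N and z of long_box_center in the frame of slope below 0.08 m and x of long_box_center in the frame of slope between 0 and 0.17 m and y of long_box_center in the frame of slope between -0.14 and 0.01 m), for 0.1 s.
At the end, for the whole second after the job is handed in: The long box lies flat on the board (within about 8 degrees), lengthwise up the slope within 12 degrees, on the free half nearer the robot, its lower end within about 15 mm of the lip, released and at rest; the box on show still lies against the lip, moved less than 25 mm (x of long_box_center in the frame of slope between 0.065 and 0.09 m and y of long_box_center in the frame of slope between -0.135 and 0.01 m and z of long_box_center in the frame of slope between 0.012 and 0.028 m and angle between the x axis of long_box_center and the x axis of slope, either way round below 0.22 rad and angle between the z axis of long_box_center and the z axis of slope, either way round below 0.15 rad and linear speed of long_box below 0.02 m/s and distance of shown_box_center from where it was at the start of the episode below 0.025 m and x of shown_box_center in the frame of slope between 0.065 and 0.09 m and z of shown_box_center in the frame of slope between 0.012 and 0.028 m); the robot touches nothing.
It also fails if it takes over 32 s, if anything falls off the work surface, if the arm or the gripper's body presses on something with over 40 N, if the wrist force passes 120 N, or if a joint passes its speed limit or range.

### The arm

A 7-joint arm with a two-finger parallel gripper is mounted at the origin on the work surface. World frame = base frame: x ahead of the robot, y to its left, z up, the work surface at z = 0. Lengths are in m, angles in degrees, forces in N, time in s.
With the tool pointing down it reaches from about 0.35 to 0.9 m from the base axis. Payload 8.1 kg.
Tool frame: the origin (TCP) lies at the very end of the fingers, on their centre line; the grasp point (between the pads) lies 19 mm behind it; z points along the fingers, y is the line along which they close (so a half turn about z gives the same grasp; the last joint's range is limited). The gripper opens to 92 mm and grips with 3 to 60 N. Pads are 19 mm wide; open, the fingers measure 130 mm over their backs; the gripper's body (75 mm by 190 mm) begins 47 mm behind the grasp point.
Start: joints at [69.809, 24.895, 1.432, 90.138, -0.665, 64.973, -4.303], TCP at [0.154, -0.606, 0.193] pointing down, gripper open.
Joint ranges: [-149.89, 149.89], [-25.12, 119.58], [-72.63, 75.52], [4.76, 147.25], [-75.54, 255.54], [6.69, 114.76], [-157.13, 157.13]. Speed limits (degrees/s): [127.2, 127.2, 172.46, 172.46, 180, 180, 180].

### API

Orientations are given as [roll, pitch, yaw] about the fixed x, y, z axes, in that order (R = Rz(yaw) Ry(pitch) Rx(roll)).
In Python, from workcell import status, viewer, order gives the robot as it stands.
- The arm moves only by the shell command python3 -m creep 'ROWS'. ROWS is text: rows parted by semicolons, each of 5 numbers parted by spaces: the shift along the tool's x, y, z in m, then the turn about the tool's z in degrees, then the opening, from 0 (shut) to 1 (fully open). In form: tx ty tz turn hand; .... A call has 1 to 8 rows; each row shifts and turns the commanded pose from where the row before left it, along the tool's axes as they then stand; what a row does not reach is not made up. A row lasts 1/8 s, in which the tool goes at most 62.5 mm and 10.7 degrees, less where a joint would pass 70% of its speed; a pose out of reach is approached as far as the arm can. A call is refused whole if a number of a shift passes 0.0625 or a number of a turn 10.7, either way. A call with a gripper value outside its range is refused whole. The fingers move at their own pace and stop on an object; the grip force is fixed at half the most. Time passes only in rows, so rows that do not move let the fingers close. It gives the time, the measured TCP pose, the force, the opening and the grip force at its end, in the units of the state.
- status.get_state(): the state, without advancing time (a new reading comes with each control period).
- viewer.read_camera(name): name is "scene" or "top" or "wrist"; returns a dict with "frame" (384x512x3 uint8, red, green, blue), "fx", "fy", "cx", "cy" (pixels), "origin" and "orientation" of the camera in the world. Camera axes: x right, y down, z forward; pixel columns grow to the right and rows downward; lengths in m; the calibration is good to about 2 mm. A picture is of the moment at which its call begins. There is no depth.
- order.close_job(): hands the job in; it is judged then, once.
The state is a dict: "clock": time; "q": joint angles; "joint_vel": joint speeds; "effort": joint torques, N m; "ee_pos": TCP position; "tool_rot": TCP orientation; "force": force on the tool from outside, world axes, zero at the start; "ft_torque": the same for the moment, N m; "gripper_width": opening from 0.0 (shut) to 1.0 (fully open); "grip_force": force on a finger pad.
Only numpy, scipy, OpenCV 4.12 (cv2) and the standard library are available. Lean on these libraries where they do the work, as an engineer would, in place of code of your own. Each camera call takes 0.05 s, during which the arm holds its last target. There are 200 camera calls.

## Working session

There is one attempt and no reset: what is moved stays moved. The work goes in short steps, Python scripts to look and compute and a shell command to move; the robot and the scene stay as the last step left them, time stands still between calls to the robot, and variables do not carry over. Pictures are saved under pics/ and viewed, at most 10 in all, crops included, and the job is handed in when it is done.

```bash
mkdir -p pics; cat > h.py <<'E'
import numpy as np, cv2
from scipy.spatial.transform import Rotation as R
from workcell import status, viewer, order
def cam(n):
    c=viewer.read_camera(n); o=np.array(c["orientation"],float)
    c["R"]=o if o.shape==(3,3) else R.from_euler('xyz',o,degrees=True).as_matrix()
    c["o"]=np.array(c["origin"]); return c
def ray(c,u,v):
    return c["R"]@np.array([(u-c["cx"])/c["fx"],(v-c["cy"])/c["fy"],1.])
def onz(c,u,v,z):
    d=ray(c,u,v); return c["o"]+d*(z-c["o"][2])/d[2]
def proj(c,p):
    q=c["R"].T@(np.array(p)-c["o"]); return c["fx"]*q[0]/q[2]+c["cx"],c["fy"]*q[1]/q[2]+c["cy"]
def save(c,n): cv2.imwrite('pics/'+n+'.png',c["frame"][:,:,::-1])
E
python3 - <<'E'
from h import *
for n in("top","scene"):
    c=cam(n); save(c,n+"0"); print(n,c["o"],c["orientation"],c["fx"],c["cx"],c["cy"])
print(status.get_state())
E
```

```text
top [0.47703905 0.02998673 0.8717658 ] [-172.76923009   -0.40158296  -91.29414144] 408.74671505588736 250.74767316582802 186.75471720007027
scene [1.25264063 0.3707293  0.88177229] [-135.32056653    1.00792102  114.31164378] 443.30111625459233 254.5066845591775 193.78146714248646
{'clock': 0.1, 'q': array([69.80883494, 24.93134303,  1.43185014, 90.18436713, -0.66694835,
       64.97230884, -4.30198363]), 'joint_vel': array([-0.0411584 , -0.06246044, -0.01296585, -0.16322321,  0.05558517,
        0.07953249, -0.03292877]), 'effort': array([ 3.66206441e-03, -6.69112515e+01,  9.87801030e-01, -3.15142572e+01,
       -6.06607413e-02,  3.74627835e-02,  3.22196831e-05]), 'ee_pos': array([ 0.1543322 , -0.60512538,  0.19223253]), 'tool_rot': array([-1.79920503e+02,  5.56919034e-03,  1.43077091e+01]), 'force': array([ 0.81838737, -0.38351481, -0.01246215]), 'ft_torque': array([-0.01368018,  0.00809021, -0.05979169]), 'grip_force': 0.0, 'gripper_width': 0.9985995379701511}
```

View pics/top0.png

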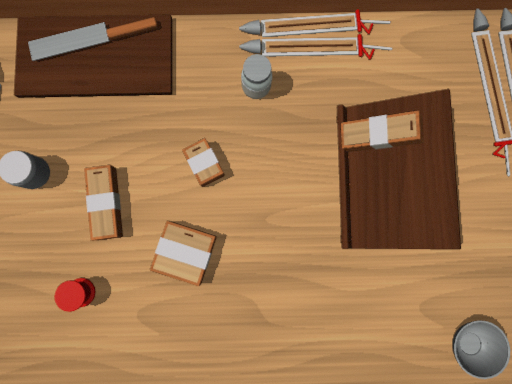

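View pics/scene0.png

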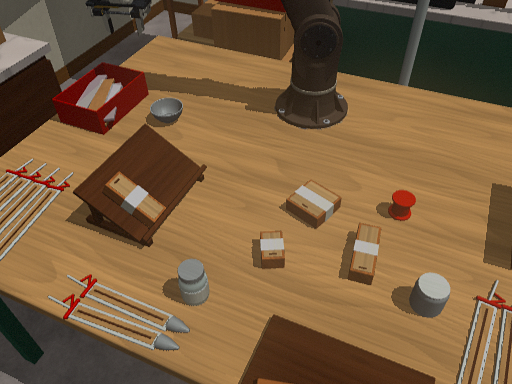

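The top view shows the long box at about (102,203), the square one at (184,252) and the short one at (204,162). The stand spans (340–460, 92–248) with its lip on the left, and the shown box is at (380,130).

```bash
python3 - <<'E'
from h import *
c=cam("top"); f=c["frame"]
hsv=cv2.cvtColor(f,cv2.COLOR_RGB2HSV)
# white paper bands
m=((hsv[...,1]<40)&(hsv[...,2]>170)).astype(np.uint8)
n,l,s,ce=cv2.connectedComponentsWithStats(m)
for i in range(1,n):
    if s[i,4]>60:
        r=cv2.minAreaRect(np.argwhere(l==i)[:,::-1].astype(np.float32)); print("white",r,onz(c,*r[0],.04).round(3))
# long box edges: reddish rim
for name,(u0,u1,v0,v1) in dict(long=(75,130,155,250),shown=(335,428,100,158)).items():
    h=hsv[v0:v1,u0:u1].astype(int); cv2.imwrite(f'pics/{name}.png',cv2.resize(f[v0:v1,u0:u1,::-1],None,fx=6,fy=6,interpolation=cv2.INTER_NEAREST))
big=np.hstack([cv2.resize(f[155:250,75:130,::-1],None,fx=5,fy=5),cv2.resize(f[85:260,330:470,::-1],None,fx=475/175,fy=475/175)])
cv2.imwrite('pics/crop.png',big);print(big.shape)
E
```

```text
white ((307.5313720703125, 17.352771759033203), (3.541591167449951, 93.34306335449219), 84.92039489746094) [ 0.95 -0.11  0.04]
white ((309.0, 30.0), (10.0, 94.0), 90.0) [ 0.921 -0.112  0.04 ]
white ((492.1941223144531, 85.12353515625), (112.0445785522461, 17.2459716796875), 77.47119140625) [ 0.789 -0.497  0.04 ]
white ((505.0, 61.499996185302734), (60.99999237060547, 11.999998092651367), 90.0) [ 0.841 -0.529  0.04 ]
white ((309.0, 41.0), (6.0, 94.0), 90.0) [ 0.896 -0.111  0.04 ]
white ((309.503173828125, 51.79344177246094), (4.554078102111816, 95.04872131347656), 89.37724304199219) [ 0.871 -0.111  0.04 ]
white ((377.8599853515625, 129.47999572753906), (28.45612144470215, 17.528526306152344), 86.8201675415039) [ 0.697 -0.247  0.04 ]
white ((202.1000213623047, 160.7000274658203), (15.652474403381348, 26.385601043701172), 63.43495178222656) [0.639 0.121 0.04 ]
white ((15.0, 166.5), (31.0, 30.0), 90.0) [0.635 0.505 0.04 ]
white ((99.52999114990234, 201.7100067138672), (16.263456344604492, 27.435745239257812), 81.8698959350586) [0.558 0.33  0.04 ]
white ((182.09999084472656, 252.7000274658203), (51.861351013183594, 17.076295852661133), 18.434946060180664) [0.452 0.163 0.04 ]
(475, 655, 3)
```

View pics/crop.png

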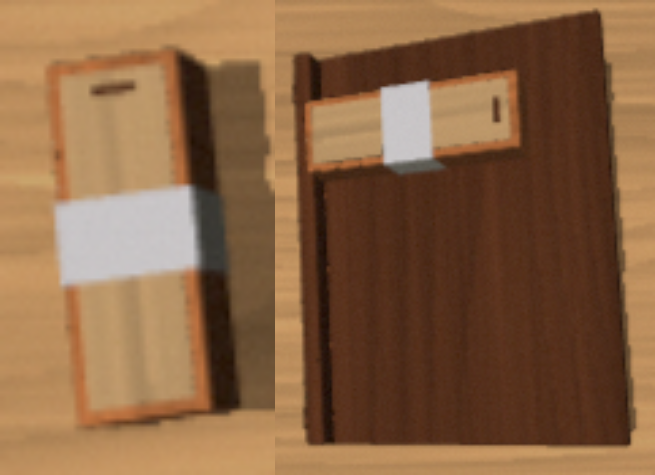

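Crop reading: the long box's top face corners are at (48,65), (175,50), (213,410) and (80,424). The board's upper edge runs (600,10)–(632,440) and the lip's outer edge (293,57)–(308,440).

```bash
python3 - <<'E'
from h import *
c=cam("top")
P=[onz(c,75+x/5,155+y/5,.04) for x,y in((48,65),(175,50),(213,410),(80,424))]
P=np.array(P);print(P.round(4),[np.linalg.norm(P[i]-P[i-1]).round(4) for i in range(4)])
ctr=P.mean(0); a=(P[0]+P[1]-P[2]-P[3])[:2]; yaw=np.degrees(np.arctan2(a[1],a[0])); a/=np.linalg.norm(a)
print("centre",ctr,"yaw",yaw,"grasp 28 off",ctr[:2]+.028*a)
g=lambda x,y,z:onz(c,330+(x-275)/2.714,85+y/2.714,z)
zt=.03+.2*np.sin(np.radians(32))
U=g(600,10,zt),g(632,440,zt); print("upper",U,np.linalg.norm(U[0]-U[1]))
e=(U[0]-U[1])[:2]; e/=np.linalg.norm(e); up=np.array([e[1],-e[0]])
if up[1]>0: up=-up
mid=(U[0]+U[1])[:2]/2; O=mid-up*.2*np.cos(np.radians(32))
print("slope y dir",e,"up",up,np.degrees(np.arctan2(up[1],up[0])),"origin",O)
# checks: lip outer top corners, project
s,k=np.sin(np.radians(32)),np.cos(np.radians(32))
T=np.array([[up[0]*k,up[1]*k,s],[e[0],e[1],0],[-up[0]*s,-up[1]*s,k]])
O3=np.array([*O,.03])
for p in((-.014,.15,.022),(-.014,-.15,.022),(.15,.07,.04),(0,.07,.04)):
    u,v=proj(c,O3+np.array(p)@T); print(p,((u-330)*2.714+275),(v-85)*2.714)
for x,y in((.11,-.075),): print("target",O3+np.array([x,y,.02])@T)
E
```

```text
[[0.6287 0.3626 0.04  ]
 [0.6339 0.3107 0.04  ]
 [0.4862 0.2923 0.04  ]
 [0.4818 0.3456 0.04  ]] [np.float64(0.1479), np.float64(0.0522), np.float64(0.1488), np.float64(0.0535)]
centre [0.5576455  0.32782384 0.04      ] yaw 6.836758342029933 grasp 28 off [0.5854464  0.33115699]
upper (array([ 0.74776875, -0.35515793,  0.13598385]), array([ 0.45332835, -0.35155094,  0.13598385])) 0.29446248741688974
slope y dir [ 0.99992497 -0.0122494 ] up [-0.0122494  -0.99992497] -90.70185619335527 origin [ 0.60262617 -0.18375754]
(-0.014, 0.15, 0.022) 291.9063842973304 52.855387120545856
(-0.014, -0.15, 0.022) 306.72901874380614 443.89333439220786
(0.15, 0.07, 0.04) 519.8841562576968 116.55708206089199
(0, 0.07, 0.04) 305.4750338969455 146.5592791477098
target [ 0.52661893 -0.26551954  0.10525208]
```

```bash
python3 -m creep '0 0 0 7.5 1; 0.042 -0.026 0 0 1; 0.042 -0.026 0 0 1; 0.042 -0.026 0 0 1; 0.042 -0.026 0 0 1; 0.042 -0.026 0 0 1'
python3 -m creep '0.019 -0.054 0 0 1;0.019 -0.054 0 0 1;0.019 -0.054 0 0 1;0.019 -0.054 0 0 1;0.019 -0.054 0 0 1;0.019 -0.054 0 0 1;0.019 -0.054 0 0 1;0.019 -0.054 0 0 1'
cat > go.py <<'E'
import sys
from h import *
s=status.get_state(); t=np.array([float(a) for a in sys.argv[1:4]])
M=R.from_euler('xyz',s['tool_rot'],degrees=True).as_matrix()
print("q",s['q'].round(0),"tool delta",(M.T@(t-s['ee_pos'])).round(4),"yaw",s['tool_rot'].round(1), s['clock'])
E
python3 go.py 0.530 0.3245 0.19
```

```text
clock: 0.95
ee_pos: [0.3487, -0.4505, 0.1929]
tool_rot: [180.0, 0.0, 6.8]
force: [-0.4, -0.9, 0.1]
gripper_width: 0.999
grip_force: 0.0
clock: 1.95
ee_pos: [0.4475, -0.003, 0.1931]
tool_rot: [180.0, -0.0, 6.8]
force: [0.9, -0.1, 0.5]
gripper_width: 1.003
grip_force: 0.0
q [ 10.  10. -19. 112.   4.  58. -94.] tool delta [ 0.1207 -0.3154  0.0031] yaw [180.   -0.    6.8] 1.95
```

```bash
python3 -m creep '0.02 -0.052 0 0 1;0.02 -0.052 0 0 1;0.02 -0.053 0 0 1;0.02 -0.053 0 0 1;0.02 -0.053 0 0 1;0.0207 -0.0524 0 0 1;0 0 0 0 1'
python3 go.py 0.530 0.3245 0.016
python3 - <<'E'
from h import *
c=cam("wrist"); save(c,"w1"); print(c["o"]); p=[proj(c,(*q,.04)) for q in ((.6287,.3626),(.6339,.3107),(.4862,.2923),(.4818,.3456))]; print(np.round(p))
E
```

```text
clock: 2.82
ee_pos: [0.5286, 0.3281, 0.1921]
tool_rot: [-179.8, 0.1, 7.1]
force: [-0.1, -0.1, -0.9]
gripper_width: 0.997
grip_force: 0.0
q [ -20.   27.  -25.   89.   12.   67. -130.] tool delta [0.0012 0.0043 0.1761] yaw [-1.798e+02  1.000e-01  7.100e+00] 2.825
[0.60806405 0.33803112 0.38340257]
[[234.  69.]
 [287.  71.]
 [283. 214.]
 [235. 212.]]
```

View pics/w1.png

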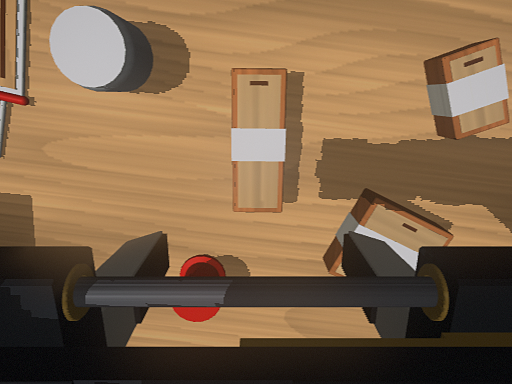

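The wrist view agrees with the estimate to about 1 px: top face at (233,69), (286,69), (282,212), (234,212). Going down to grasp.

```bash
python3 -m creep '0.001 0.004 0.04 0 1;0 0 0.04 0 1;0 0 0.04 0 1;0 0 0.04 0 1;0 0 0.022 0 1;0 0 0 0 1'
python3 -m creep '0 0 0 0 0;0 0 0 0 0;0 0 0 0 0;0 0 0 0 0;0 0 0 0 0'
```

```text
clock: 3.62
ee_pos: [0.5303, 0.3164, 0.0094]
tool_rot: [179.8, 0.2, 6.7]
force: [-0.4, -0.0, 1.3]
gripper_width: 1.0
grip_force: 0.0
clock: 4.25
ee_pos: [0.5313, 0.319, 0.0111]
tool_rot: [-180.0, -0.0, 6.8]
force: [0.3, 0.3, -0.2]
gripper_width: 0.507
grip_force: 0.0
```

```bash
python3 -m creep '0 0 0 0 0;0 0 0 0 0;0 0 0 0 0;0 0 0 0 0'; python3 -m creep '0 0 -0.03 0 0;0 0 -0.05 0 0;0 0 -0.05 0 0;0 0 -0.05 0 0;0 0 -0.05 0 0;0 0 -0.03 0 0;0 0 0 0 0;0 0 0 0 0'
```

```text
clock: 4.75
ee_pos: [0.5313, 0.319, 0.0109]
tool_rot: [180.0, 0.0, 6.8]
force: [-0.0, -0.9, -0.6]
gripper_width: 0.072
grip_force: 0.0
clock: 5.75
ee_pos: [0.5309, 0.3186, 0.2701]
tool_rot: [180.0, 0.1, 6.8]
force: [-0.8, 0.0, -1.3]
gripper_width: 0.002
grip_force: 0.0
```

```bash
python3 go.py 0.528 -0.258 0.28; python3 - <<'E'
from h import *
c=cam("scene"); u,v=map(int,proj(c,(.53,.32,.28))); save(c,"s1")
f=c["frame"]; a=f[max(0,v-90):v+110,max(0,u-120):u+120]; cv2.imwrite("pics/s1c.png",cv2.resize(a[:,:,::-1],None,fx=2.5,fy=2.5))
E
```

```text
q [ -19.   24.  -25.   82.   10.   76. -128.] tool delta [-0.0713  0.5722 -0.0094] yaw [1.8e+02 1.0e-01 6.8e+00] 5.75
```

View pics/s1c.png

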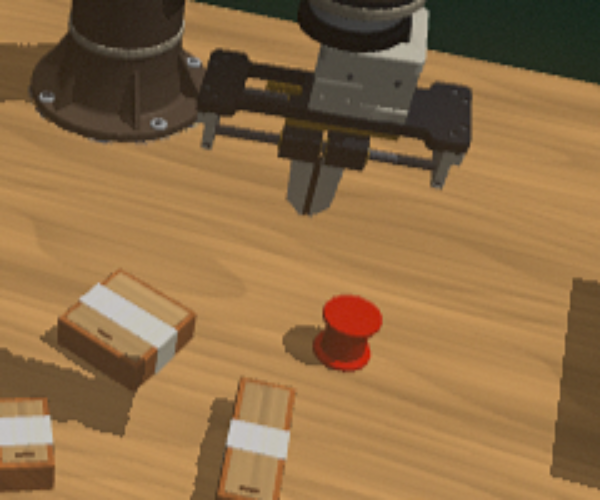

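The gripper closed empty: its tips are at crop (305,212) and the box is still on the table at (262,440). I'll check the reported TCP against the images.

```bash
python3 - <<'E'
from h import *
s=status.get_state(); print(s['ee_pos'],s['tool_rot'])
c=cam("scene"); u,v=map(int,proj(c,(.53,.32,.28))); x0,y0=max(0,u-120),max(0,v-90)
f=lambda p:np.round((np.array(proj(c,p))-[x0,y0])*2.5)
print("tcp",f(s['ee_pos']),"box corners",[f((*q,.04)) for q in ((.6287,.3626),(.6339,.3107),(.4862,.2923),(.4818,.3456))])
w=cam("wrist"); print("wrist o",w["o"],w["orientation"],"tcp in wrist",proj(w,s['ee_pos'])); save(w,"w2")
tx,ty=x0+305/2.5,y0+212/2.5; print("tip px",tx,ty, "at z=.27",onz(c,tx,ty,.27))
t=cam("top"); print("tcp top",proj(t,s['ee_pos'])); save(t,"t2")
im=np.hstack([t["frame"],w["frame"]])[:,:,::-1]; cv2.imwrite("pics/tw2.png",cv2.resize(im,(800,300)))
E
```

```text
[0.53076822 0.31844171 0.26962837] [1.79938895e+02 9.88097381e-02 6.80729963e+00]
tcp [296. 236.] box corners [array([272., 507.]), array([215., 492.]), array([237., 374.]), array([291., 387.])]
wrist o [0.61031893 0.32864141 0.46066968] [ 1.63078974e+02 -3.58856424e-02 -8.31850659e+01] tcp in wrist (np.float64(255.8906065418344), np.float64(228.32091855743926))
tip px 385.0 156.8 at z=.27 [0.49774102 0.31849082 0.27      ]
tcp top (np.float64(51.01246648093064), np.float64(206.26949745959828))
```

View pics/tw2.png

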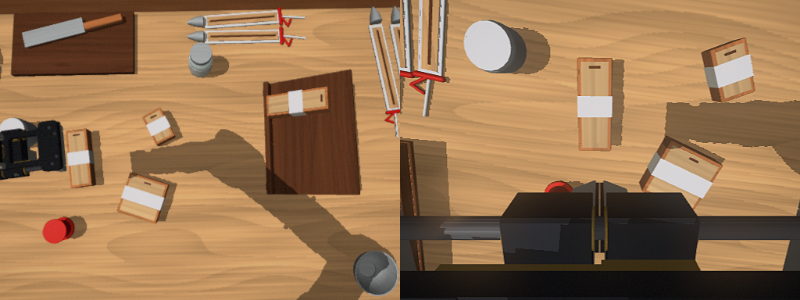

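```bash
python3 - <<'E'
from h import *
s=cam("scene"); w=cam("wrist"); e=status.get_state()['ee_pos']; print(w["fx"],w["cx"],w["cy"])
S=s["frame"][100:190,335:435,::-1]; W=w["frame"][200:290,206:306,::-1]
im=np.hstack([cv2.resize(a,None,fx=4,fy=4,interpolation=cv2.INTER_CUBIC) for a in(S,W)])
for (c,x0,y0,o) in((s,335,100,0),(w,206,200,400)):
    u,v=proj(c,e); cv2.drawMarker(im,(int((u-x0)*4)+o,int((v-y0)*4)),(0,255,0),0,12)
cv2.imwrite("pics/m.png",im);print(im.shape)
E
```

```text
329.89717197057 254.98104098755138 194.51125243554424
(360, 800, 3)
```

View pics/m.png

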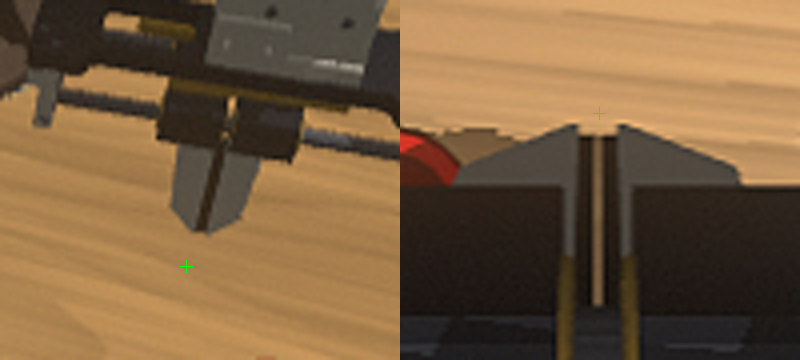

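```bash
python3 - <<'E'
from h import *
s=cam("scene"); w=cam("wrist"); st=status.get_state();e=st['ee_pos']; print(e,st['gripper_width'])
a,b=ray(s,385.75,158),ray(w,255.5,232)
k=np.linalg.lstsq(np.c_[a,-b],w["o"]-s["o"],rcond=None)[0]
print(s["o"]+k[0]*a,w["o"]+k[1]*b)
# expected wrist camera from tool frame now
M=R.from_euler('xyz',st['tool_rot'],degrees=True).as_matrix(); print("cam in tool",M.T@(w["o"]-e))
E
```

```text
[0.53114673 0.31891529 0.27049796] 0.008977983591106862
[0.54304223 0.32357813 0.30425892] [0.54315046 0.32058012 0.30437072]
cam in tool [ 0.07983586 -0.00043217 -0.19114579]
```

Triangulated, the finger tips are at (0.534, 0.321, 0.304), while the reported TCP z is 0.270. The real tips sit about 33 mm higher than reported, so the fingers closed just above the box. I'll allow for that and check it on contact and grip.

```bash
python3 -m creep '0 -0.004 0 0 1;0 0 0 0 1;0 0 0 0 1;0 0 0.04 0 1;0 0 0.05 0 1;0 0 0.05 0 1;0 0 0.05 0 1;0 0 0 0 1'; python3 -m creep '0 0 0.03 0 1;0 0 0.02 0 1;0 0 0.02 0 1;0 0 0 0 1'
```

```text
clock: 7.15
ee_pos: [0.5285, 0.3208, 0.0776]
tool_rot: [179.8, 0.4, 6.8]
force: [1.2, 0.7, 0.8]
gripper_width: 0.827
grip_force: 0.0
clock: 7.65
ee_pos: [0.5307, 0.3227, 0.0108]
tool_rot: [180.0, 0.0, 6.8]
force: [-0.6, -0.5, 0.5]
gripper_width: 1.002
grip_force: 0.0
```

```bash
python3 -m creep '0 0 0.01 0 1;0 0 0.01 0 1;0 0 0 0 1'; python3 -m creep '0 0 0.007 0 1;0 0 0.006 0 1;0 0 0 0 1'; python3 -m creep '0 0 0 0 0;0 0 0 0 0;0 0 0 0 0;0 0 0 0 0;0 0 0 0 0;0 0 0 0 0'
```

```text
clock: 8.02
ee_pos: [0.5303, 0.3225, -0.0098]
tool_rot: [180.0, 0.1, 6.8]
force: [-0.0, 0.2, 0.2]
gripper_width: 0.999
grip_force: 0.0
clock: 8.4
ee_pos: [0.5304, 0.3226, -0.0227]
tool_rot: [180.0, 0.1, 6.8]
force: [0.0, 0.4, -0.2]
gripper_width: 1.004
grip_force: 0.0
clock: 9.15
ee_pos: [0.5308, 0.3232, -0.022]
tool_rot: [-180.0, -0.0, 6.8]
force: [-1.3, 1.0, 2.7]
gripper_width: 0.602
grip_force: 29.9
```

Grip confirmed: width 0.60 is 55 mm, at 30 N. Lifting and carrying over to the stand.

```bash
python3 -m creep '0 0 -0.02 0 0;0 0 -0.05 0 0;0 0 -0.05 0 0;0 0 -0.05 0 0;0 0 -0.05 0 0;0 0 -0.05 0 0;0 0 0 0 0'; python3 -m creep '-0.0061 0.0485 0 0 0;-0.0061 0.0485 0 0 0;-0.0061 0.0485 0 0 0;-0.0061 0.0485 0 0 0;-0.0061 0.0485 0 0 0;-0.0061 0.0485 0 0 0'; python3 -m creep '-0.0061 0.0485 0 0 0;-0.0061 0.0485 0 0 0;-0.0061 0.0485 0 0 0;-0.0061 0.0485 0 0 0;-0.0061 0.0485 0 0 0;-0.0061 0.0485 0 0 0'; python3 -m creep '0 0 0 -10.3 0;0 0 0 -10.3 0;0 0 0 -10.3 0;0 0 0 -10.3 0;0 0 0 -10.3 0;0 0 0 -10.3 0;0 0 0 -10.3 0;0 0 0 -10.3 0'; python3 -m creep '0 0 0 0 0'; python3 go.py .5266 -.2637 .10; python3 - <<'E'
from h import *
c=cam("scene"); u,v=map(int,proj(c,(.53,-.26,.2))); a=c["frame"][max(0,v-100):v+100,max(0,u-130):u+130]; print(u,v)
cv2.imwrite("pics/s3.png",cv2.resize(a[:,:,::-1],None,fx=2.5,fy=2.5))
E
```

```text
clock: 10.02
ee_pos: [0.5322, 0.3245, 0.2538]
tool_rot: [-179.8, -0.4, 6.8]
force: [0.2, 0.1, -2.8]
gripper_width: 0.595
grip_force: 29.9
clock: 10.78
ee_pos: [0.5278, 0.0278, 0.2477]
tool_rot: [180.0, 0.1, 6.8]
force: [1.1, -0.8, -1.9]
gripper_width: 0.599
grip_force: 29.9
clock: 11.52
ee_pos: [0.526, -0.2649, 0.2477]
tool_rot: [-180.0, 0.1, 6.8]
force: [1.2, -0.4, -1.3]
gripper_width: 0.594
grip_force: 29.9
clock: 12.52
ee_pos: [0.5261, -0.2634, 0.2475]
tool_rot: [-179.9, -0.0, 89.6]
force: [0.2, -0.3, -1.9]
gripper_width: 0.595
grip_force: 29.9
clock: 12.65
ee_pos: [0.5263, -0.2636, 0.2476]
tool_rot: [-179.9, -0.0, 89.1]
force: [-0.6, 0.6, -2.9]
gripper_width: 0.594
grip_force: 29.9
q [ 42.  22. -29.  89.  11.  72.  10.] tool delta [-0.0002  0.0005  0.1476] yaw [-179.9   -0.    89.1] 12.65
150 127
```

View pics/s3.png

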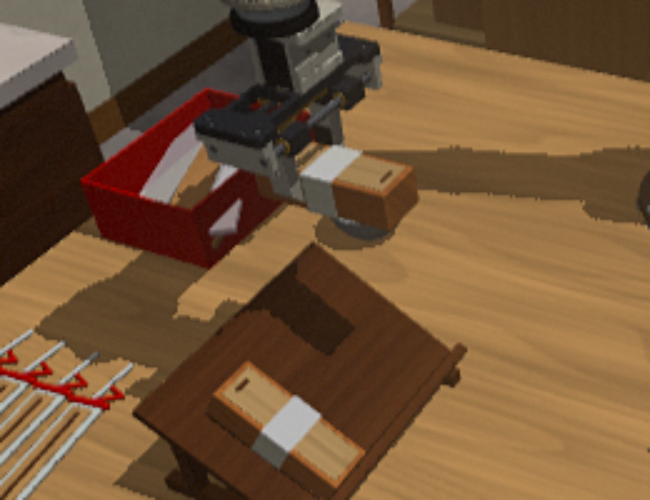

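The box is held level over the free half, with its loose end toward the lip. Lowering it now until the board tilts it in the grip.

```bash
python3 -m creep '0 0 0.04 0 0;0 0 0.04 0 0;0 0 0.04 0 0;0 0 0.025 0 0;0 0 0 0 0'; python3 -m creep '0 0 0.006 0 0;0 0 0.006 0 0;0 0 0.004 0 0;0 0 0 0 0'; python3 -m creep '0 0 0.003 0 0;0 0 0.003 0 0;0 0 0 0 0'
```

```text
clock: 13.32
ee_pos: [0.5254, -0.2631, 0.1012]
tool_rot: [-179.8, -0.1, 89.0]
force: [0.5, 0.1, -1.8]
gripper_width: 0.594
grip_force: 29.9
clock: 13.82
ee_pos: [0.5277, -0.2634, 0.0874]
tool_rot: [179.9, 0.0, 89.2]
force: [1.0, 1.5, 0.7]
gripper_width: 0.602
grip_force: 30.0
clock: 14.2
ee_pos: [0.5279, -0.2616, 0.0815]
tool_rot: [179.9, -0.1, 89.3]
force: [0.2, 8.0, 4.9]
gripper_width: 0.596
grip_force: 30.0
```

Contact came at about the predicted height with gentle forces. Continuing.

```bash
python3 -m creep '0 0 0.003 0 0;0 0 0.003 0 0;0 0 0 0 0'; python3 -m creep '0 0 0.003 0 0;0 0 0.002 0 0;0 0 0 0 0'; python3 - <<'E'
from h import *
c=cam("scene"); a=c["frame"][70:270,20:280]
cv2.imwrite("pics/s4.png",cv2.resize(a[:,:,::-1],None,fx=2.5,fy=2.5))
E
```

```text
clock: 14.58
ee_pos: [0.5279, -0.2608, 0.0754]
tool_rot: [180.0, -0.1, 89.3]
force: [-0.3, 8.3, 4.0]
gripper_width: 0.599
grip_force: 30.0
clock: 14.95
ee_pos: [0.5279, -0.2607, 0.0704]
tool_rot: [180.0, -0.2, 89.3]
force: [-0.7, 8.8, 4.6]
gripper_width: 0.595
grip_force: 30.0
```

View pics/s4.png

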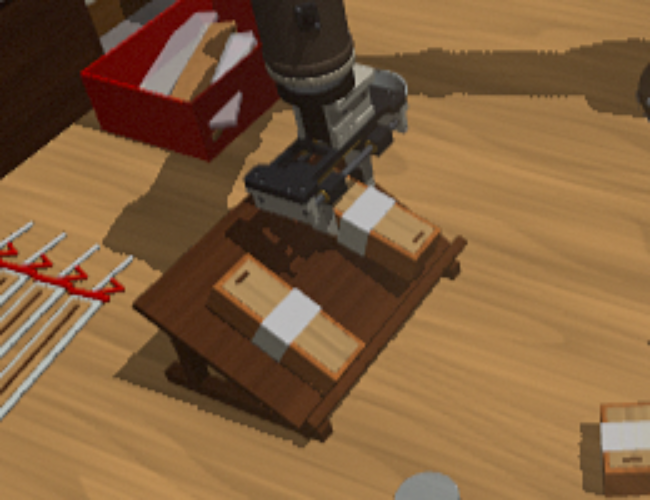

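The box is nearly parallel to the board and inside the lip, and the shown box hasn't moved. I'll go 4 mm lower, open and rise.

```bash
python3 -m creep '0 0 0.002 0 0;0 0 0.002 0 0;0 0 0 0 0'; python3 -m creep '0 0 0 0 0.75;0 0 0 0 0.75;0 0 0 0 0.75;0 0 0 0 0.9;0 0 0 0 1;0 0 0 0 1;0 0 0 0 1;0 0 0 0 1';  python3 -m creep '0 0 -0.02 0 1;0 0 -0.03 0 1;0 0 -0.05 0 1;0 0 -0.06 0 1;-0.05 0 -0.05 0 1;-0.06 0 0 0 1;-0.06 0 0 0 1;-0.06 0 0 0 1'; python3 -m creep '-0.06 0 0 0 1;-0.06 0 0 0 1;0 0 0 0 1'
python3 - <<'E'
from h import *
a=cam("scene")["frame"][70:270,20:280]; t=cam("top")["frame"][80:260,320:480]
im=np.hstack([cv2.resize(a,(520,400)),cv2.resize(t,(280,400))])
cv2.imwrite("pics/s5.png",im[:,:,::-1])
E
```

```text
clock: 15.38
ee_pos: [0.5279, -0.2608, 0.0664]
tool_rot: [180.0, -0.1, 89.3]
force: [-0.1, 8.9, 4.5]
gripper_width: 0.597
grip_force: 30.0
clock: 16.38
ee_pos: [0.5271, -0.2637, 0.0659]
tool_rot: [180.0, 0.0, 89.2]
force: [0.2, -0.7, 0.6]
gripper_width: 1.0
grip_force: 0.0
clock: 17.38
ee_pos: [0.5237, -0.4897, 0.2704]
tool_rot: [180.0, 0.0, 89.2]
force: [1.1, 0.5, -0.5]
gripper_width: 1.002
grip_force: 0.0
clock: 17.75
ee_pos: [0.5193, -0.6131, 0.2665]
tool_rot: [-179.8, -0.0, 88.8]
force: [-1.3, 0.3, -0.5]
gripper_width: 1.0
grip_force: 0.0
```

View pics/s5.png

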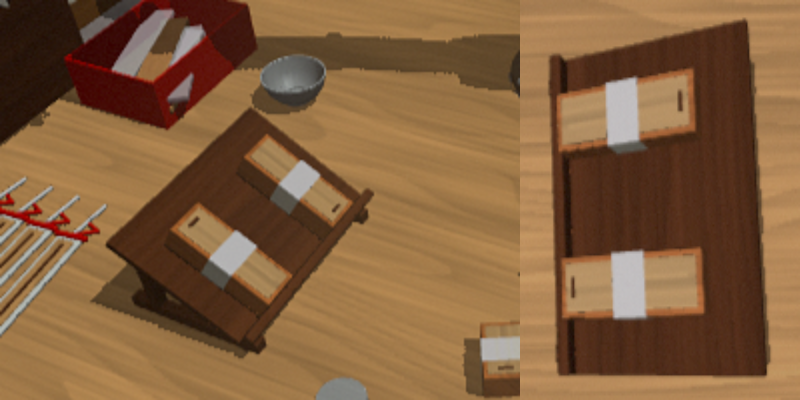

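Both boxes lie flat against the lip, the new one on the near half at top-crop (563–703, 250–318), and the gripper is clear.

```bash
python3 -c "
from workcell import order; print(order.close_job())"
```

```text
the job is handed in; nothing more can be done
None
```

I handed the job in at about 18 s: the last picture shows the long box flat on the near half of the stand against the lip, the shown box in its place and the gripper clear, though the first grasp closed empty because the real fingertips sit about 33 mm higher than the reported TCP; the hand-in gave no verdict.

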